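# Hold the magnifier over the chip

### The arm

A 6-joint arm with a two-finger parallel gripper is mounted at the origin on the work surface. World frame = base frame: x ahead of the robot, y to its left, z up, the work surface at z = 0. Lengths are in m, angles in rad, forces in N, time in s.
With the tool pointing down it reaches from about 0.25 to 0.725 m from the base axis. Payload 4 kg.
Tool frame: the origin (TCP) lies at the centre of the arm's flange, where the gripper is bolted on; the fingertips stand 173 mm ahead of it and the grasp point (between the pads) lies 155 mm ahead of it; x points along the fingers, z is the direction in which the jaws open and shut, and the axes are right-handed (so a half turn about x gives the same grasp; the last joint's range is limited). The gripper opens to 85 mm and grips with 20 to 120 N. Pads are 22 mm wide; open, the fingers measure 114 mm over their backs; the gripper's body (76 mm by 85 mm) begins 54 mm behind the grasp point. The pads swing forward as they close: fully open they stand 13 mm farther back than shut.
Start: joints at [-1.285, 0.241, 0.005, 1.335, 0, 1.571], TCP at [0.141, -0.48, 0.405] pointing down, gripper open.
Joint ranges: [-2.72, 2.72], [-1.05, 1.87], [-1.09, 1.28], [-1.99, 2.15], [-1.42, 1.44], [-3.14, 3.14]. Speed limits (rad/s): [2.79, 2.79, 3.14, 3.14, 3.14, 3.14].

### API

Orientations are given as a unit quaternion [x, y, z, w].
In Python, from workcell import bot gives the robot as it stands.
- The arm moves only by the tool arm_command, never from a script. Its argument "moves" is one flat list of numbers, 7 for each row, row after row: the shift along the tool's x, y, z in m, then the turn, a rotation vector about the tool's x, y, z in rad, then the closure, from -1 (fully open) to 1 (shut). A call has 1 to 20 rows; each row shifts and turns the pose as measured when the row begins, along the tool's axes as they then stand; what a row does not reach is not made up. A row lasts 1/12 s, in which the tool goes at most 41.7 mm and 7.16 degrees, less where a joint would pass 70% of its speed; a pose out of reach is approached as far as the arm can. A call with a gripper value outside its range is refused whole. The fingers move at their own pace and stop on an object; the grip force is fixed at half the most. Time passes only in rows, so rows that do not move let the fingers close. It gives the time, the measured TCP pose, the force and the opening at its end, in the units of the state.
- bot.get_obs(): the state, without advancing time (a new reading comes with each control period).
- bot.camera(name): name is "scene" or "top"; returns the picture (384x512x3 uint8, red, green, blue); there is no depth.
- bot.get_calibration(name): a dict with "mtx" (3x3 intrinsics, pixels), "dist" ([k1, k2, p1, p2, k3] as OpenCV has them; the pictures are not rectified), "world_from_camera" (4x4, takes a point from camera to world coordinates). Camera axes: x right, y up, looking along -z (the intrinsics and any distortion apply to the point x, -y, -z); pixel columns grow to the right and rows downward; lengths in m; the calibration is good to about 2 mm. A picture is of the moment at which its call begins. get_calibration takes no time and is no camera call.
- bot.job_done(): hands the job in, once; it reports no verdict.
The state is a dict: "clock": time; "joint_pos": joint angles; "joint_vel": joint speeds; "tau": joint torques, N m; "eef_pos": TCP position; "tool_rot": TCP orientation; "ft_force": force on the tool from outside, world axes, zero at the start; "ft_torque": the same for the moment, N m; "grip_width": finger opening in m.
Only numpy, scipy, OpenCV 4.12 (cv2) and the standard library are available. Lean on these libraries where they do the work, as an engineer would, in place of code of your own. Each camera call takes 0.05 s, during which the arm holds its last target.

### The job

Draw the round hand magnifier out of its slanted stand, turn it so that the lens is level, and hold it with the lens centred over the large square chip on the clamped circuit board, about 10 cm above the chip, ready for inspection. Finish while still holding it there, motionless in the gripper and resting on nothing. Do not touch the clamped board, and leave the mirror and the other things on the bench where they are.

Things in the scene. Friction and masses are not known exactly. Their poses are not given: they have to be found in the camera images.
- magnifier: Hand magnifier, 0.12 kg: round lens in a steel rim, 79 mm across, 8 mm thick, on a black bar handle. Origin at the lens centre; z is the lens normal, facing up and back (to the stand's -x) in the stand; x runs from handle to lens. Handle 120 long, 18 wide (y), 14 thick (z), from x = -49 to -169 mm (butt). In the stand x rises at 38 degrees, lens uppermost, the handle's upper 65 mm exposed.
- magnifier_grip (a point): Point on the axis of the magnifier's handle, 79 mm from the lens centre, midway along the exposed part of the handle: a good place to grip across the 18 mm width. Axes as magnifier.
- magnifier_butt (a point): Centre of the butt end of the magnifier's handle, 169 mm from the lens centre.
- mag_stand: Magnifier's stand, fixed to the bench: black base 130 x 70 x 12 mm with a steel pocket sloping up at 40 degrees towards its +x, 21 x 16 mm inside (1 to 1.5 mm play each side of the handle), 55 mm deep, walls 4 mm. Origin under the base's centre, z up, +x roughly away from the robot. The magnifier draws out along the pocket's axis.
- mag_stand_mouth (a point): Centre of the mouth of the magnifier stand's pocket, 70 mm above the bench; butt and mouth are 55 mm apart while the magnifier is seated.
- mirror: Bystander, leave it in its stand: inspection mirror with the same handle as the magnifier but a rectangular head 76 x 44 x 6 mm. Origin at the head's centre, axes as the magnifier's.
- mirror_stand: Stand of the mirror, fixed to the bench, the same as the magnifier's stand.
- clamp: Board clamp fixed to the bench: base 130 x 60 mm, two aluminium jaws 100 mm wide along y, 44 mm high, 58 mm either side of the centre along x, holding a level circuit board 106 x 86 mm, whose top is 40 mm above the bench. Origin under the base's centre, z up.
- chip (a point): Centre of the top of the large square black chip (24 x 24 x 3 mm) on the board, 43 mm above the bench. Axes as clamp, z up. In the clamp's frame it is at x = +25, y = +15 mm.
- phone: Bystander: phone lying flat, 145 x 70 x 9 mm, origin under its centre.
- amber_bottle: Bystander: small amber bottle, diameter 34, height 62 mm, origin under its centre.
- green_bottle: Bystander: small green bottle, diameter 32, height 55 mm, origin under its centre.
- jar: Bystander: white jar, diameter 36, height 34 mm, origin under its centre.
- ink_tin: Bystander: plain aluminium tin, diameter 40, height 24 mm, origin under its centre.
- screwdriver: Bystander: screwdriver with wooden handle lying flat, 150 mm long, along its x.
- part_tray: Bystander: grey divided tray, 90 x 60 x 22 mm, origin under its centre.
Mind the look-alikes: they are no part of the job. Leave any purple look-alike of the mirror_stand alone.

How it is judged:
On the way:
1. the magnifier is in the grip and wholly out of its stand (distance between magnifier_butt and mag_stand_mouth above 0.075 m and contact force between magnifier and the fingers above 1 N and contact force between magnifier and mag_stand below 0.05 N), for 0.1 s.
At the end, for the whole second after the job is handed in: The gripper holds the magnifier still, lens level within 11 degrees (either face up), lens centre within 20 mm of the chip's centre seen from above and 60 to 140 mm above the chip's top; the magnifier touches neither stand, nor the clamp, nor the mirror (horizontal distance between magnifier and chip below 0.02 m and z of magnifier in the frame of chip between 0.06 and 0.14 m and angle between the z axis of magnifier and the z axis of clamp, either way round below 0.2 rad and linear speed of magnifier below 0.02 m/s and angular speed of magnifier below 0.15 rad/s and contact force between magnifier and the fingers above 1 N and contact force between magnifier and mag_stand below 0.05 N and contact force between magnifier and clamp below 0.05 N and contact force between magnifier and mirror_stand below 0.05 N and contact force between magnifier and mirror below 0.05 N); the arm keeps its last pose, push and grip.
It fails at once if the clamped board or its clamp is touched (contact force between clamp and anything else above 1 N).
It fails at once if the mirror or another thing on the bench is moved by more than 25 to 30 mm (distance of mirror from where it was at the start of the episode above 0.025 m or distance of any of phone, amber_bottle, green_bottle, jar, ink_tin, screwdriver, part_tray from where it was at the start of the episode above 0.03 m).
It also fails if it takes over 38 s, if anything falls off the work surface, if the arm or the gripper's body presses on something with over 40 N, if the wrist force passes 120 N, or if a joint passes its speed limit or range.

## Working session

There is one attempt and no reset: what is moved stays moved. The work goes in short steps, Python scripts to look and compute and a tool call to move; the robot and the scene stay as the last step left them, time stands still between calls to the robot, and variables do not carry over. Pictures are saved under pics/ and viewed, and the job is handed in when it is done.

Besides the shell and the picture viewer there is one more tool, called after ">>>" as a command line: name --argument value ..., lists and objects as JSON in quotes. arm_command: Moves the arm, as the interface text tells. Its arguments: {"type":"object","properties":{"moves":{"type":"array"}},"required":["moves"]}

```bash
mkdir -p pics; ls
python3 - <<'E'
from workcell import bot
import cv2, numpy as np
o=bot.get_obs(); print({k:np.round(v,3).tolist() if not isinstance(v,float) else v for k,v in o.items()})
for n in ["scene","top"]:
    im=bot.camera(n); cv2.imwrite(f"pics/{n}0.png",cv2.cvtColor(im,cv2.COLOR_RGB2BGR))
    c=bot.get_calibration(n); print(n,np.round(np.array(c["mtx"]),1).tolist(),c["dist"],np.round(c["world_from_camera"],4).tolist())
E
```

```text
pics
{'clock': 0.0, 'joint_pos': [-1.285, 0.241, 0.004, 1.335, -0.0, 1.571], 'joint_vel': [0.0, 0.001, 0.0, -0.001, 0.0, 0.001], 'tau': [0.001, -37.232, 25.241, 0.017, -0.0, 0.0], 'eef_pos': [0.141, -0.479, 0.404], 'tool_rot': [0.424, 0.567, -0.423, 0.566], 'ft_force': [0.141, -0.208, -0.315], 'ft_torque': [0.027, 0.012, 0.025], 'grip_width': 0.08535245265464908}
scene [[374.7, 0.0, 255.7], [0.0, 374.7, 191.7], [0.0, 0.0, 1.0]] [-0.06514784  0.          0.          0.          0.        ] [[-0.5774, -0.4846, 0.657, 1.2304], [0.8162, -0.3246, 0.4779, 0.47], [-0.0184, 0.8123, 0.583, 0.6945], [0.0, 0.0, 0.0, 1.0]]
top [[419.7, 0.0, 249.9], [0.0, 419.7, 186.5], [0.0, 0.0, 1.0]] [-0.13922238  0.          0.          0.          0.        ] [[-0.0039, 0.9987, -0.0501, 0.5003], [-1.0, -0.0042, -0.0056, 0.0089], [-0.0058, 0.0501, 0.9987, 1.4206], [0.0, 0.0, 0.0, 1.0]]
```

View pics/scene0.png

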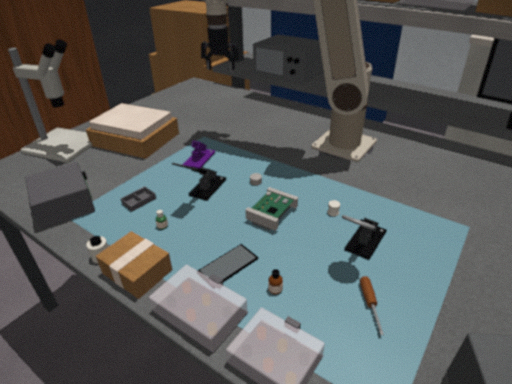

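View pics/top0.png

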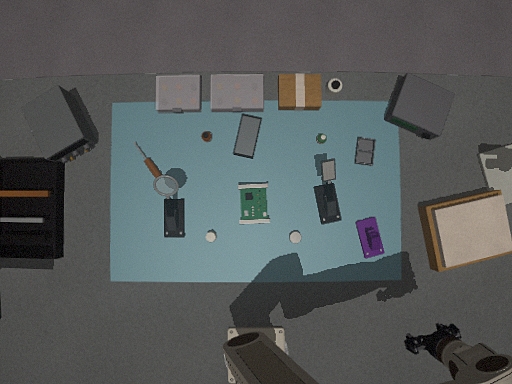

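The top view shows the magnifier's lens at about (166,186) above its stand at (174,218). The mirror is at (329,170) and the board at (254,202). I'll enlarge both areas.

Run:
```python
import cv2, numpy as np
t=cv2.imread("pics/top0.png"); s=cv2.imread("pics/scene0.png")
cv2.imwrite("pics/c1.png",np.hstack([cv2.resize(t[160:250,130:200],None,fx=6,fy=6,interpolation=cv2.INTER_CUBIC)[:540],cv2.resize(t[170:235,225:285],None,fx=6,fy=6,interpolation=cv2.INTER_CUBIC)[:540]] if False else [cv2.resize(t[160:250,130:196],(396,540),interpolation=cv2.INTER_CUBIC),cv2.resize(t[160:250,220:286],(396,540),interpolation=cv2.INTER_CUBIC)]))
cv2.imwrite("pics/c2.png",cv2.resize(s[180:270,230:390],(800,450),interpolation=cv2.INTER_CUBIC))
```

```text
(no output)
```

View pics/c1.png

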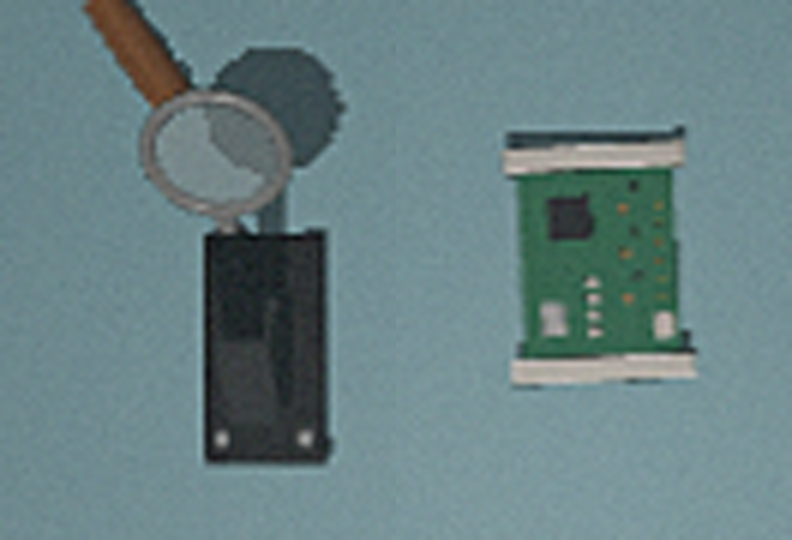

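View pics/c2.png

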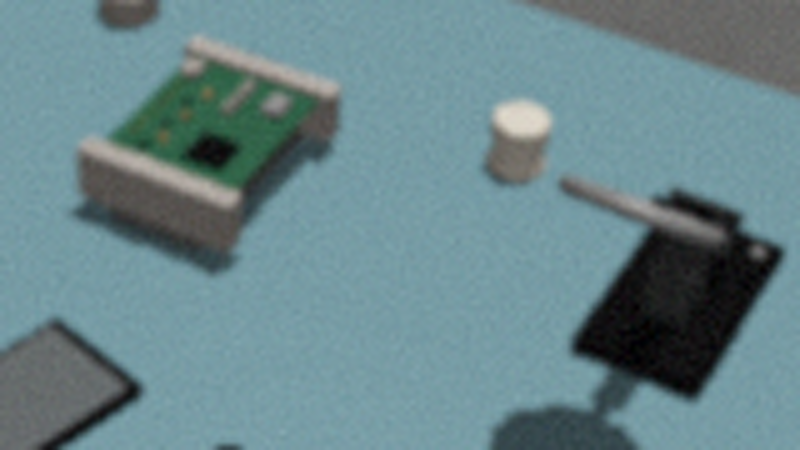

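```bash
cat > h.py <<'E'
import numpy as np, cv2
from workcell import bot
C={n:bot.get_calibration(n) for n in ["scene","top"]}
def ray(n,uv):
    c=C[n];T=np.array(c["world_from_camera"])
    p=cv2.undistortPoints(np.array(uv,float).reshape(-1,1,2),np.array(c["mtx"]),np.array(c["dist"])).reshape(-1,2)
    d=np.c_[p[:,0],-p[:,1],-np.ones(len(p))]@T[:3,:3].T
    return T[:3,3],d
def plane(n,uv,z):
    o,d=ray(n,uv); return o+d*((z-o[2])/d[:,2])[:,None]
def proj(n,P):
    c=C[n];T=np.linalg.inv(np.array(c["world_from_camera"]))
    q=np.atleast_2d(P)@T[:3,:3].T+T[:3,3]; q=q*[1,-1,-1]
    return cv2.projectPoints(q.reshape(-1,1,3),np.zeros(3),np.zeros(3),np.array(c["mtx"]),np.array(c["dist"]))[0].reshape(-1,2)
E
python3 - <<'E'
from h import *
np.set_printoptions(precision=4,suppress=True)
t=cv2.imread("pics/top0.png"); hsv=cv2.cvtColor(t,cv2.COLOR_BGR2HSV)
# base
m=(hsv[...,2]<62).astype(np.uint8); m[:198]=0;m[240:]=0;m[:,:160]=0;m[:,190:]=0
cs,_=cv2.findContours(m,0,2); c=max(cs,key=cv2.contourArea); r=cv2.minAreaRect(c); b=cv2.boxPoints(r); print("base",r,b.tolist())
w=plane("top",b,.012);print(w, "ctr",w.mean(0))
for i in range(4):
    d=w[(i+1)%4]-w[i]; print(np.linalg.norm(d),np.degrees(np.arctan2(d[1],d[0])))
# rim: low sat grey
m=((hsv[...,1]<70)&(hsv[...,2]>85)).astype(np.uint8); R=m[170:200,150:182]
print("\n".join("".join(".#"[v] for v in r) for r in R))
# chip & board
g=((hsv[...,0]>60)&(hsv[...,0]<88)&(hsv[...,1]>110)).astype(np.uint8); g[:180]=0;g[230:]=0;g[:,:230]=0;g[:,280:]=0
cs,_=cv2.findContours(g,0,2); c=max(cs,key=cv2.contourArea); r=cv2.minAreaRect(c); b=cv2.boxPoints(r); w=plane("top",b,.04); print("board",w,w.mean(0))
for i in range(4):
    d=w[(i+1)%4]-w[i]; print(np.linalg.norm(d),np.degrees(np.arctan2(d[1],d[0])))
k=(hsv[190:202,308-60:322-60,2]); print(k)
E
```

```text
base ((174.0, 217.0), (20.0, 38.0), 0.0) [[164.0, 236.0], [164.0, 198.0], [184.0, 198.0], [184.0, 236.0]]
[[0.4051 0.3069 0.012 ]
 [0.5332 0.3072 0.012 ]
 [0.533  0.239  0.012 ]
 [0.4052 0.2389 0.012 ]] ctr [0.4691 0.273  0.012 ]
0.12816833491636312 0.12350300505666705
0.06821532697742284 -90.1494148811405
0.12781520558480491 -179.95586836862245
0.06803749769901805 90.14735359890781
...........#######..............
#...........#####...............
............####................
#...........####................
#.#..........##.................
##.#.......#######........#.....
###.#....############..........#
###....#######.#.######...#.....
####.###################........
#####################.###.......
##########################......
###.#######################.....
############################....
############################..#.
#####.######################....
#############################...
.############################...
#.##########################...#
################################
################################
################################
#####.###############
[... 578 characters left out ...]
0  97 102  99 102  94 103 104 101  94  55  83 105]
 [107 107 107 104 101 103 101 102  93 103  93  57  85 103]
 [ 95  92  95  60  89 103 101  94 101 100 107 100 102 100]
 [ 54  45  46  52  92 107 101  99  95  97  97 100 101 101]
 [ 58  53  55  59  92 101 100 101 102 130 105  99  98  95]
 [ 55  56  54  51  76 103 102  98 100  91  95  97 101 101]
 [ 55  56  49  54  52  88 104 105 103 102 106 104 102  97]
 [ 55  55  58  53  47  91 105 102  98 103 101  88  98 106]
 [ 52  52  56  48  50  92 101 102 103 105 101  68  85 107]
 [ 50  52  52  55  78  99 103 101 104 101 100  89  89 102]
 [107 109 110 105 104  97 106 102  99 103 101 106 103 101]
 [101  99 101 103  97 100 106  98 103  78  96 105  98 102]]
```

Run:
```python
from h import *
np.set_printoptions(precision=4,suppress=True)
t=cv2.imread("pics/top0.png").astype(float)
L=plane("top",[[165.7,184.9]],.140)[0]; print("lens",L)
print("chip",plane("top",[[(571.5-395.5)/6-.5+220,(218.5)/6-.5+160]],.043))
s=np.array([[ (645+.5)/5-.5+230,(209+.5)/5-.5+180]])
print("lens in scene, edge midpoint px",s,"pred",proj("scene",L))
# triangulate
o1,d1=ray("top",[[165.7,184.9]]);o2,d2=ray("scene",s)
A=np.c_[d1[0],-d2[0]]; k=np.linalg.lstsq(A,o2-o1,rcond=None)[0]; print(o1+k[0]*d1[0],o2+k[1]*d2[0])
# predicted pts
for yaw in [0,3,-3]:
    y=np.radians(yaw);e=np.array([np.cos(y)*np.cos(.663),np.sin(y)*np.cos(.663),np.sin(.663)])
    P=np.array([L-e*q for q in (.049,.079,.114)]);print(yaw,P[2],((proj("top",P)-[130,160]+.5)*6).round(),((proj("scene",P)-[230,180]+.5)*5).round())
base=np.array([[.404,.308,.012],[.534,.308,.012],[.534,.238,.012],[.404,.238,.012]]); print(((proj("scene",base)-[230,180]+.5)*5).round())
```

```text
lens [0.5705 0.275  0.14  ]
chip [[0.5384 0.0202 0.043 ]]
lens in scene, edge midpoint px [[358.6 221.4]] pred [[357.443  221.2611]]
[0.5705 0.2751 0.1396] [0.5695 0.2774 0.14  ]
0 [0.4807 0.275  0.0698] [[229. 229.]
 [235. 274.]
 [243. 326.]] [[663. 214.]
 [676. 216.]
 [690. 219.]]
3 [0.4808 0.2703 0.0698] [[232. 229.]
 [241. 274.]
 [252. 326.]] [[659. 212.]
 [669. 214.]
 [681. 216.]]
-3 [0.4808 0.2797 0.0698] [[225. 229.]
 [229. 274.]
 [235. 326.]] [[667. 215.]
 [682. 219.]
 [699. 223.]]
[[783. 246.]
 [694. 388.]
 [566. 334.]
 [663. 200.]]
```

Run:
```python
import cv2,numpy as np
t=cv2.imread("pics/top0.png"); s=cv2.imread("pics/scene0.png")
a=cv2.resize(t[188:242,160:190],(400,600+120)[:1]+(720,),interpolation=cv2.INTER_CUBIC)[:600]
b=cv2.resize(s[210:262,338:390],(400,400),interpolation=cv2.INTER_CUBIC)
g=lambda x:(255*(np.clip(x/255.,0,1)**.5)).astype(np.uint8)
cv2.imwrite("pics/c3.png",np.hstack([g(a),np.vstack([g(b),np.zeros((200,400,3),np.uint8)])]))
```

```text
(no output)
```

View pics/c3.png

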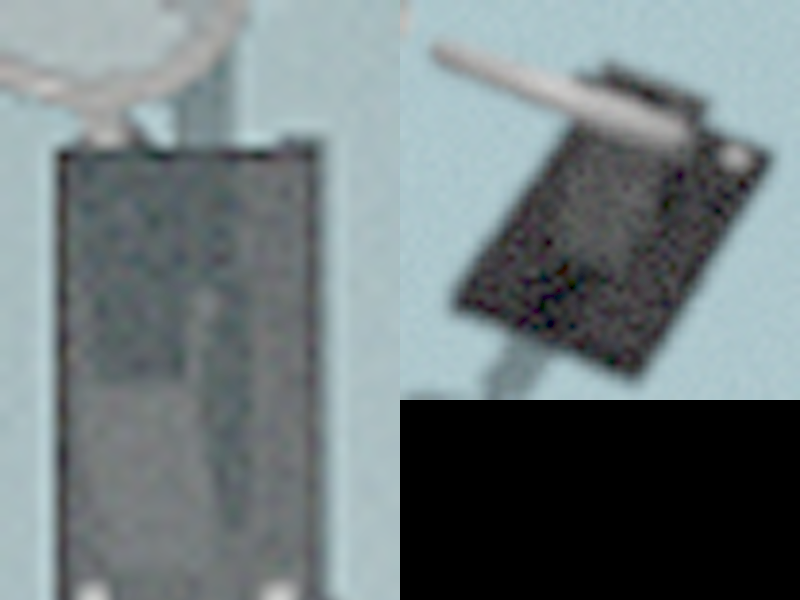

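The lens centre comes out at about (0.5705, 0.276, 0.140), and the two views agree to about 2 mm. The handle yaw is about 0–1° and the chip is at (0.538, 0.020, 0.043). Next I'll plan the grip pose.

```bash
cat > plan.py <<'E'
import numpy as np
from scipy.spatial.transform import Rotation as Ro
from workcell import bot
np.set_printoptions(precision=4,suppress=True)
def cur():
    o=bot.get_obs(); return np.array(o["eef_pos"]),Ro.from_quat(o["tool_rot"]),o
def tgt(pitch,yaw=0,flip=1):
    "pitch: angle of approach from straight down toward yaw dir (deg); z tool = flip*left"
    p=np.radians(pitch);y=np.radians(yaw)
    f=np.array([np.cos(y),np.sin(y),0]); x=np.sin(p)*f-np.array([0,0,np.cos(p)])
    z=flip*np.array([-np.sin(y),np.cos(y),0]); return Ro.from_matrix(np.c_[x,np.cross(z,x),z])
def rel(P,R):
    p,r,o=cur(); return r.inv().apply(np.array(P)-p),(r.inv()*R).as_rotvec()
E
python3 - <<'E'
from plan import *
p,r,o=cur(); print(r.as_matrix())
for f in (1,-1): print(f,rel([.413,.2755,.2136],tgt(38,0,f)),rel([.413,.2755,.2136],tgt(0,0,f)))
print(rel([.36,-.1,.40],r)[0],rel([.36,.27,.30],r)[0])
E
```

```text
[[-0.0005  0.9594  0.282 ]
 [ 0.0018  0.282  -0.9594]
 [-1.      0.     -0.0018]]
1 (array([ 0.1915,  0.4739, -0.6473]), array([-2.7124, -0.9343, -0.1369])) (array([ 0.1915,  0.4739, -0.6473]), array([-2.8558, -0.0004, -0.0026]))
-1 (array([ 0.1915,  0.4739, -0.6473]), array([ 0.2746, -0.0965,  0.6589])) (array([ 0.1915,  0.4739, -0.6473]), array([ 0.2858, -0.0018,  0.0003]))
[ 0.0045  0.3172 -0.3023] [ 0.1051  0.4215 -0.6571]
```

>>> arm_command --moves '[0, 0.041, -0.0017, -0.083, 0, 0, -1, 0, 0.041, -0.0017, -0.083, 0, 0, -1, 0, 0.041, -0.0017, -0.083, 0, 0, -1, 0, 0.041, -0.0017, -0.083, 0, 0, -1, 0, 0.041, -0.0017, -0.083, 0, 0, -1, 0, 0.041, -0.0017, -0.083, 0, 0, -1, 0, 0.041, -0.0017, -0.083, 0, 0, -1, 0, 0.041, -0.0017, -0.083, 0, 0, -1, 0, 0.041, -0.0017, -0.083, 0, 0, -1, 0, 0.041, -0.0017, -0.083, 0, 0, -1]'

```text
clock: 0.93
eef_pos: [0.4468, -0.222, 0.3976]
tool_rot: [0.155, 0.693, -0.152, 0.687]
ft_force: [0.7, 0.5, -0.5]
grip_width: 0.0857
```

Run:
```python
from plan import *
p,r,o=cur(); print(p,np.hypot(*p[:2]),r.as_matrix(),o["joint_pos"],o["clock"])
```

```text
[ 0.4468 -0.222   0.3976] 0.4989030447046532 [[-0.0071  0.4236  0.9058]
 [ 0.0048  0.9059 -0.4236]
 [-1.      0.0013 -0.0085]] [-0.4614  0.2455 -0.0072  1.3266  0.0011  1.5468] 0.9333
```

>>> arm_command --moves '[0, 0.041, -0.0017, -0.083, 0, 0, -1, 0, 0.041, -0.0017, -0.083, 0, 0, -1, 0, 0.041, -0.0017, -0.083, 0, 0, -1, 0, 0.041, -0.0017, -0.083, 0, 0, -1, 0, 0.041, -0.0017, -0.083, 0, 0, -1, 0, 0.041, -0.0017, -0.083, 0, 0, -1, 0, 0.041, -0.0017, -0.083, 0, 0, -1, 0, 0.041, -0.0017, -0.083, 0, 0, -1, 0, 0.041, -0.0017, -0.083, 0, 0, -1, 0, 0.041, -0.0017, -0.083, 0, 0, -1, 0, 0.041, -0.0017, -0.083, 0, 0, -1, 0, 0, 0, -0.12, 0, 0, -1, 0, 0, 0, -0.12, 0, 0, -1, 0, 0, 0, -0.12, 0, 0, -1, 0, 0, 0, -0.12, 0, 0, -1, 0, 0, 0, -0.12, 0, 0, -1, 0, 0, 0, -0.12, 0, 0, -1, 0, 0, 0, -0.12, 0, 0, -1, 0, 0, 0, -0.12, 0, 0, -1]'

```text
clock: 2.52
eef_pos: [0.4243, 0.2294, 0.3897]
tool_rot: [-0.482, 0.517, 0.494, 0.506]
ft_force: [0.4, 0.2, -0.0]
grip_width: 0.0853
```

Run:
```python
from plan import *
p,r,o=cur(); print(p,np.hypot(*p[:2]),r.as_matrix(),o["joint_pos"],o["clock"])
print(rel([.35,.2755,.33],tgt(38)), rel([.35,.2755,.33],tgt(0)))
```

```text
[0.4243 0.2294 0.3897] 0.48232300096455927 [[-0.0227 -0.9987  0.0462]
 [ 0.0026  0.0461  0.9989]
 [-0.9997  0.0228  0.0015]] [ 0.4921  0.2215 -0.0592  1.3088  0.013   0.5382] 2.5167
(array([0.0615, 0.075 , 0.0425]), array([-0.0452, -0.0133, -0.6859])) (array([0.0615, 0.075 , 0.0425]), array([-0.0462,  0.0021, -0.0227]))
```

>>> arm_command --moves '[0.02, 0.025, 0.0142, -0.015, 0, 0, -1, 0.02, 0.025, 0.0142, -0.015, 0, 0, -1, 0.02, 0.025, 0.0142, -0.015, 0, 0, -1, 0, 0, 0, 0, -0.002, -0.115, -1, 0, 0, 0, 0, -0.002, -0.115, -1, 0, 0, 0, 0, -0.002, -0.115, -1, 0, 0, 0, 0, -0.002, -0.115, -1, 0, 0, 0, 0, -0.002, -0.115, -1, 0, 0, 0, 0, -0.002, -0.115, -1, 0, 0, 0, 0, 0, 0, -1]'

```text
clock: 3.35
eef_pos: [0.3448, 0.2737, 0.3238]
tool_rot: [-0.638, 0.298, 0.305, 0.641]
ft_force: [-0.4, -1.0, -0.7]
grip_width: 0.0853
```

Run:
```python
from plan import *
import cv2
p,r,o=cur(); print(p,np.hypot(*p[:2]),r.as_matrix(),o["joint_pos"],o["clock"])
print(rel([.358,.2755,.2845],tgt(38)), rel([.413,.2755,.2136],tgt(38)))
im=cv2.cvtColor(bot.camera("scene"),cv2.COLOR_RGB2BGR)[100:280,260:460]
cv2.imwrite("pics/s1.png",cv2.resize(im,(660,594),interpolation=cv2.INTER_CUBIC))
```

```text
[0.3448 0.2737 0.3238] 0.44021767649825383 [[ 0.637  -0.7708 -0.0067]
 [ 0.0105 -0.      0.9999]
 [-0.7708 -0.6371  0.0081]] [ 0.8051  0.0091 -0.6152  0.4189 -0.4689  0.6724] 3.35
(array([0.0388, 0.0148, 0.0013]), array([0.0002, 0.0105, 0.0275])) (array([0.1284, 0.0176, 0.0004]), array([0.0002, 0.0105, 0.0275]))
```

View pics/s1.png

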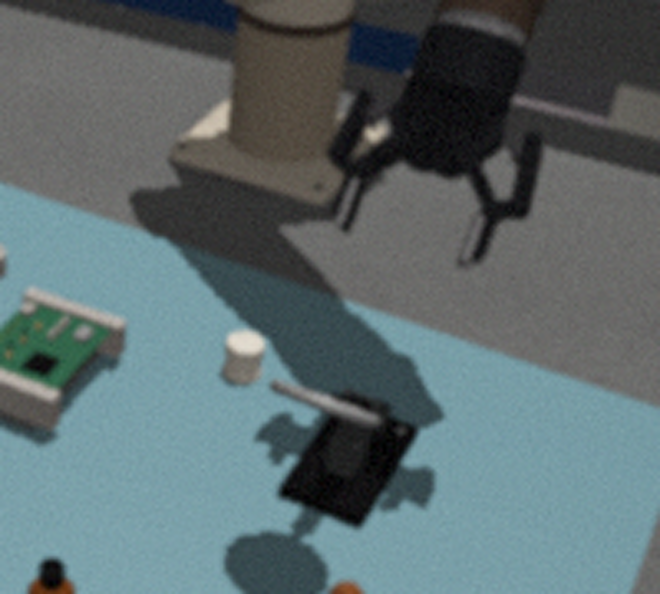

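>>> arm_command --moves '[0.02, 0.0075, 0.0006, 0, 0.005, 0.014, -1, 0.019, 0.0075, 0.0006, 0, 0.005, 0.014, -1, 0, 0, 0, 0, 0, 0, -1]'

```text
clock: 3.65
eef_pos: [0.3583, 0.2764, 0.2847]
tool_rot: [-0.633, 0.313, 0.315, 0.634]
ft_force: [-0.2, 0.5, 0.7]
grip_width: 0.0855
```

Run:
```python
from plan import *
p,r,o=cur(); print(p,o["ft_force"])
print(rel([.413,.2755,.2136],tgt(38)))
```

```text
[0.3583 0.2764 0.2847] [-0.1663  0.5007  0.6635]
(array([ 0.0897, -0.0005, -0.0011]), array([ 0.0007,  0.0025, -0.0137]))
```

>>> arm_command --moves '[0.02, 0, 0, 0, 0, -0.003, -1, 0.02, 0, 0, 0, 0, -0.003, -1, 0.02, 0, 0, 0, 0, -0.003, -1, 0.015, 0, 0, 0, 0, -0.003, -1, 0.012, 0, 0, 0, 0, 0, -1, 0, 0, 0, 0, 0, 0, -1]'

```text
clock: 4.15
eef_pos: [0.417, 0.2787, 0.2162]
tool_rot: [-0.633, 0.313, 0.315, 0.634]
ft_force: [0.3, -0.0, -0.0]
grip_width: 0.0855
```

Run:
```python
from plan import *
import cv2
p,r,o=cur(); print(p,o["ft_force"])
print(rel([.413,.2755,.2136],tgt(38)))
a=cv2.cvtColor(bot.camera("scene"),cv2.COLOR_RGB2BGR)[150:270,310:430]
b=cv2.cvtColor(bot.camera("top"),cv2.COLOR_RGB2BGR)[160:250,130:220]
cv2.imwrite("pics/s2.png",np.hstack([cv2.resize(x,(400,400),interpolation=cv2.INTER_CUBIC) for x in (a,b)]))
```

```text
[0.417  0.2787 0.2162] [ 0.3387 -0.0322 -0.0279]
(array([-0.0003,  0.0048, -0.0032]), array([-0.0014,  0.0031, -0.0126]))
```

View pics/s2.png

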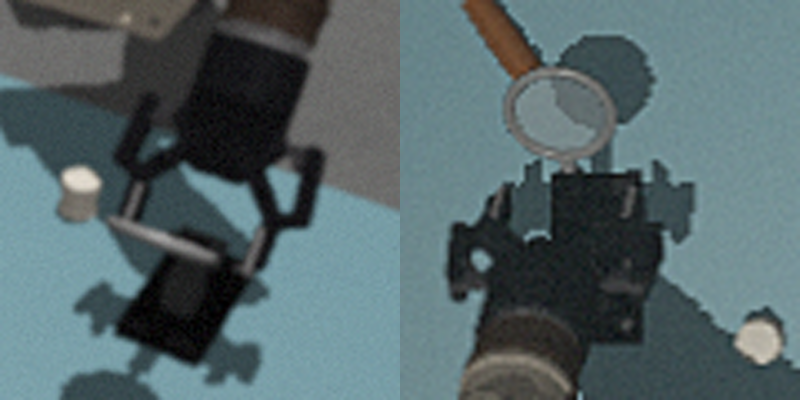

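>>> arm_command --moves '[0.001, 0.005, -0.004, 0, 0.003, -0.018, -1, 0, 0, 0, 0, 0, 0, -1]'

```text
clock: 4.42
eef_pos: [0.4135, 0.2754, 0.2156]
tool_rot: [-0.636, 0.307, 0.308, 0.638]
ft_force: [0.1, -0.8, -1.3]
grip_width: 0.0854
```

Run:
```python
from plan import *
print(cur()[0],rel([.413,.2755,.2136],tgt(38)))
```

```text
[0.4135 0.2754 0.2156] (array([0.0012, 0.0016, 0.0001]), array([-0.0024,  0.0021,  0.008 ]))
```

Aligned within 2 mm. Closing.

>>> arm_command --moves '[0.002, 0, 0, 0, 0, 0, 0, 0, 0, 0, 0, 0, 0, 0.4, 0, 0, 0, 0, 0, 0, 0.6, 0, 0, 0, 0, 0, 0, 1, 0, 0, 0, 0, 0, 0, 1, 0, 0, 0, 0, 0, 0, 1, 0, 0, 0, 0, 0, 0, 1, 0, 0, 0, 0, 0, 0, 1]'

```text
clock: 5.08
eef_pos: [0.4151, 0.2766, 0.2183]
tool_rot: [-0.635, 0.306, 0.308, 0.639]
ft_force: [-0.0, -1.4, 0.0]
grip_width: 0.0172
```

Run:
```python
from plan import *
p,r,o=cur();print(p,o["ft_force"],o["ft_torque"],o["grip_width"],rel([.413,.2755,.2136],tgt(38)))
d=np.array([np.cos(np.radians(40)),0,np.sin(np.radians(40))]); print("axis in tool",r.inv().apply(d))
```

```text
[0.4151 0.2766 0.2183] [-0.0045 -1.3967  0.0058] [-0.0834  0.5781  0.0054] 0.017206367634282828 (array([ 0.0023,  0.0045, -0.0011]), array([-0.003 ,  0.0048,  0.0106]))
axis in tool [-0.0243 -0.9997  0.0031]
```

>>> arm_command --moves '[0, -0.008, 0, 0, 0, 0, 1, -0.0002, -0.01, 0, 0, 0, 0, 1, -0.0002, -0.01, 0, 0, 0, 0, 1]'

```text
clock: 5.33
eef_pos: [0.4351, 0.2758, 0.2336]
tool_rot: [0.636, -0.308, -0.311, -0.636]
ft_force: [0.0, -0.3, -1.1]
grip_width: 0.0168
```

Run:
```python
from plan import *
p,r,o=cur();print(p,(p-[.4151,.2766,.2183]),o["ft_force"],o["ft_torque"],o["grip_width"],o["joint_pos"])
e=p-[.4151,.2766,.2183]; print(np.degrees(np.arctan2(e[2],e[0])))
d=np.array([np.cos(np.radians(40)),0,np.sin(np.radians(40))]); print("axis in tool",r.inv().apply(d))
```

```text
[0.4351 0.2758 0.2336] [ 0.02   -0.0008  0.0153] [ 0.043  -0.3379 -1.1026] [0.0013 0.7531 0.0083] 0.016824022645420295 [ 0.6598  0.2786 -0.5868  0.1492 -0.3844  0.5451]
37.5099463447385
axis in tool [-0.0338 -0.9994 -0.0023]
```

>>> arm_command --moves '[-0.001, -0.012, 0, 0, 0, 0, 1, -0.0006, -0.012, 0, 0, 0, 0, 1, -0.0006, -0.012, 0, 0, 0, 0, 1, -0.0006, -0.012, 0, 0, 0, 0, 1, -0.0006, -0.012, 0, 0, 0, 0, 1]'

```text
clock: 5.75
eef_pos: [0.4865, 0.2756, 0.2781]
tool_rot: [-0.636, 0.308, 0.31, 0.637]
ft_force: [0.5, -0.2, -1.4]
grip_width: 0.0165
```

Run:
```python
from plan import *
import cv2
p,r,o=cur();e=p-[.4151,.2766,.2183];print(p,e,o["ft_force"],o["ft_torque"],o["grip_width"]); print(np.degrees(np.arctan2(e[2],e[0])))
d=np.array([np.cos(np.radians(40)),0,np.sin(np.radians(40))]); print("axis in tool",r.inv().apply(d))
a=cv2.cvtColor(bot.camera("scene"),cv2.COLOR_RGB2BGR)[150:270,310:430]
b=cv2.cvtColor(bot.camera("top"),cv2.COLOR_RGB2BGR)[160:250,130:220]
cv2.imwrite("pics/s3.png",np.hstack([cv2.resize(x,(400,400),interpolation=cv2.INTER_CUBIC) for x in (a,b)]))
```

```text
[0.4865 0.2756 0.2781] [ 0.0714 -0.001   0.0598] [ 0.5282 -0.2426 -1.404 ] [ 0.0116  0.7081 -0.0201] 0.016489654337130056
39.96289918965411
axis in tool [-0.031  -0.9995  0.0002]
```

View pics/s3.png

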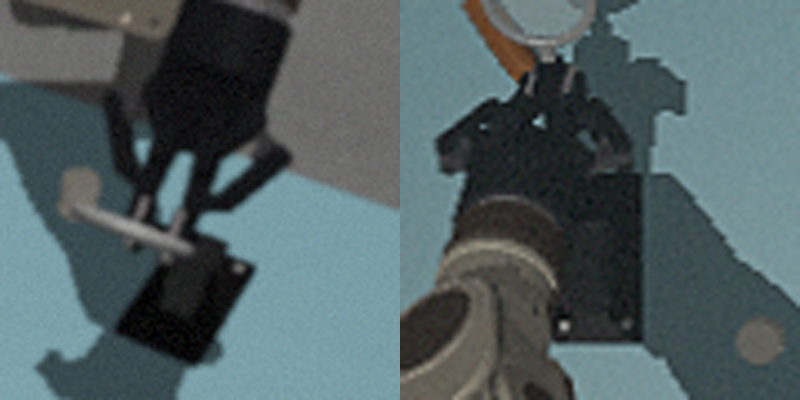

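The magnifier is coming out with the gripper: about 93 mm drawn, with the lens moving along and low force. I'll keep pulling.

>>> arm_command --moves '[-0.0005, -0.013, 0, 0, 0, 0, 1, -0.0005, -0.013, 0, 0, 0, 0, 1, -0.0005, -0.013, 0, 0, 0, 0, 1, -0.0005, -0.013, 0, 0, 0, 0, 1, -0.0005, -0.013, 0, 0, 0, 0, 1, 0, 0, 0, 0, 0, 0, 1, 0, 0, 0, 0, 0, 0, 1]'

```text
clock: 6.43
eef_pos: [0.5383, 0.274, 0.3211]
tool_rot: [-0.635, 0.309, 0.31, 0.637]
ft_force: [-0.3, -1.4, -1.7]
grip_width: 0.0172
```

Run:
```python
from plan import *
import cv2
p,r,o=cur();e=p-[.4151,.2766,.2183];print(p,e,np.linalg.norm(e),o["ft_force"],o["ft_torque"],o["grip_width"]); print(np.degrees(np.arctan2(e[2],e[0])),o["joint_pos"])
a=cv2.cvtColor(bot.camera("scene"),cv2.COLOR_RGB2BGR)[150:270,310:430]
b=cv2.cvtColor(bot.camera("top"),cv2.COLOR_RGB2BGR)
cv2.imwrite("pics/top4.png",b)
b=b[130:220,130:220]
cv2.imwrite("pics/s4.png",np.hstack([cv2.resize(x,(400,400),interpolation=cv2.INTER_CUBIC) for x in (a,b)]))
```

```text
[0.5383 0.274  0.3211] [ 0.1232 -0.0026  0.1028] 0.16045257011508007 [-0.3118 -1.4196 -1.714 ] [0.0004 0.8439 0.0086] 0.017246618900854757
39.8316011811334 [ 0.5387  0.295  -0.2772  0.4051 -0.3204  0.4412]
```

View pics/s4.png

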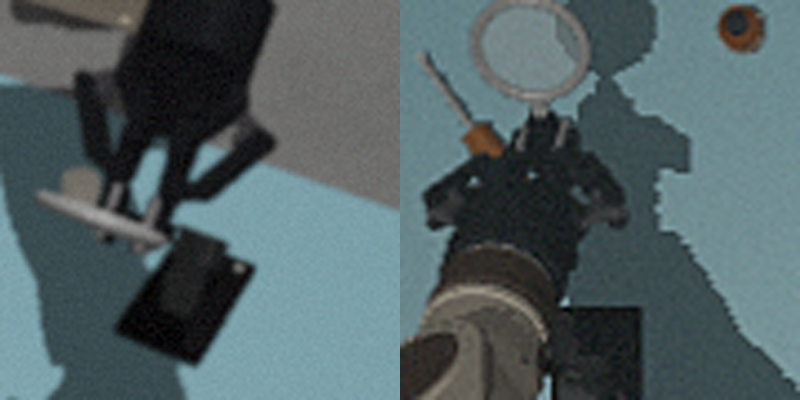

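>>> arm_command --moves '[-0.016, -0.012, 0, 0, 0, 0, 1, -0.016, -0.012, 0, 0, 0, 0, 1, 0, 0, 0, 0, 0, 0.08, 1, 0, 0, 0, 0, 0, 0.08, 1, 0, 0, 0, 0, 0, 0.08, 1, 0, 0, 0, 0, 0, 0.08, 1, 0, 0, 0, 0, 0, 0.08, 1, 0, 0, 0, 0, 0, 0.08, 1, 0, 0, 0, 0, 0, 0.08, 1, 0, 0, 0, 0, 0, 0.08, 1, 0, 0, 0, 0, 0, 0, 1]'

```text
clock: 7.45
eef_pos: [0.5264, 0.2736, 0.352]
tool_rot: [-0.497, 0.506, 0.505, 0.491]
ft_force: [1.0, -0.1, -1.7]
grip_width: 0.017
```

Run:
```python
from plan import *
import cv2
p,r,o=cur();print(p,r.as_matrix(),o["ft_force"],o["ft_torque"],o["grip_width"],o["joint_pos"])
print(rel([.459,.02,.35],tgt(0)))
a=cv2.cvtColor(bot.camera("scene"),cv2.COLOR_RGB2BGR)[130:250,310:430]
b=cv2.cvtColor(bot.camera("top"),cv2.COLOR_RGB2BGR)
cv2.imwrite("pics/top5.png",b)
b=b[130:220,130:220]
cv2.imwrite("pics/s5.png",np.hstack([cv2.resize(x,(400,400),interpolation=cv2.INTER_CUBIC) for x in (a,b)]))
```

```text
[0.5264 0.2736 0.352 ] [[-0.024  -0.9997 -0.0058]
 [-0.0078 -0.0056  1.    ]
 [-0.9997  0.0241 -0.0077]] [ 0.9711 -0.1164 -1.7403] [ 0.0884 -0.0876 -0.0317] 0.016975692894799915 [0.4784 0.4627 0.1874 1.3204 0.0041 0.4727]
(array([ 0.0056,  0.0687, -0.2532]), array([ 0.0057, -0.0077, -0.0241]))
```

View pics/s5.png

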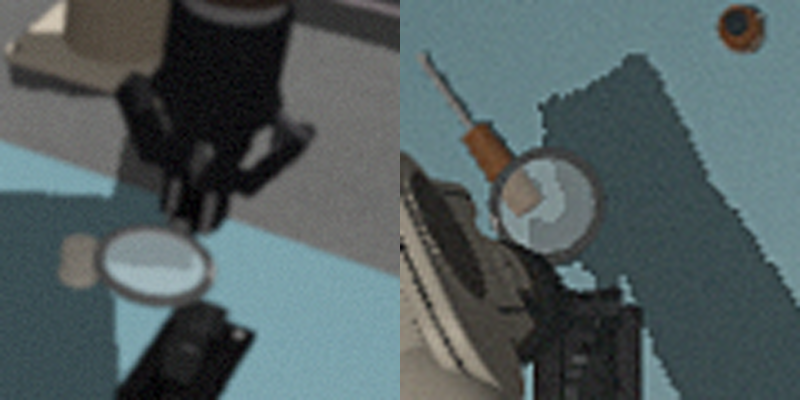

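The lens is level and clear of the stand. Now I'll traverse to the chip.

>>> arm_command --moves '[0, 0.003, -0.011, 0.003, -0.004, -0.012, 1, 0, 0.006, -0.022, 0.003, -0.004, -0.012, 1, 0, 0.006, -0.022, 0, 0, 0, 1, 0, 0.006, -0.022, 0, 0, 0, 1, 0, 0.006, -0.022, 0, 0, 0, 1, 0, 0.006, -0.022, 0, 0, 0, 1, 0, 0.006, -0.022, 0, 0, 0, 1, 0, 0.006, -0.022, 0, 0, 0, 1, 0, 0.006, -0.022, 0, 0, 0, 1, 0, 0.006, -0.022, 0, 0, 0, 1, 0, 0.006, -0.022, 0, 0, 0, 1, 0, 0.004, -0.012, 0, 0, 0, 1, 0, 0, 0, 0, 0, 0, 1]'

```text
clock: 8.63
eef_pos: [0.4494, 0.0234, 0.3479]
tool_rot: [0.515, -0.488, -0.491, -0.506]
ft_force: [-0.3, -0.2, -1.8]
grip_width: 0.0167
```

Run:
```python
from plan import *
import cv2
p,r,o=cur();print(p,o["ft_force"],o["ft_torque"],o["grip_width"],o["joint_pos"])
print(rel([.459,.02,.298],tgt(0)))
a=cv2.cvtColor(bot.camera("scene"),cv2.COLOR_RGB2BGR)
b=cv2.cvtColor(bot.camera("top"),cv2.COLOR_RGB2BGR)
cv2.imwrite("pics/scene6.png",a);cv2.imwrite("pics/top6.png",b)
cv2.imwrite("pics/s6.png",np.hstack([cv2.resize(x,(400,400),interpolation=cv2.INTER_CUBIC) for x in (a[120:240,220:340],b[160:250,210:300])]))
```

```text
[0.4494 0.0234 0.3479] [-0.2881 -0.1778 -1.7637] [0.0179 0.0387 0.016 ] 0.01671234985285469 [ 0.054   0.1589 -0.2507  1.1189 -0.0072  0.0423]
(array([ 0.0503, -0.0074, -0.0032]), array([ 0.0116, -0.0051,  0.0425]))
```

View pics/s6.png

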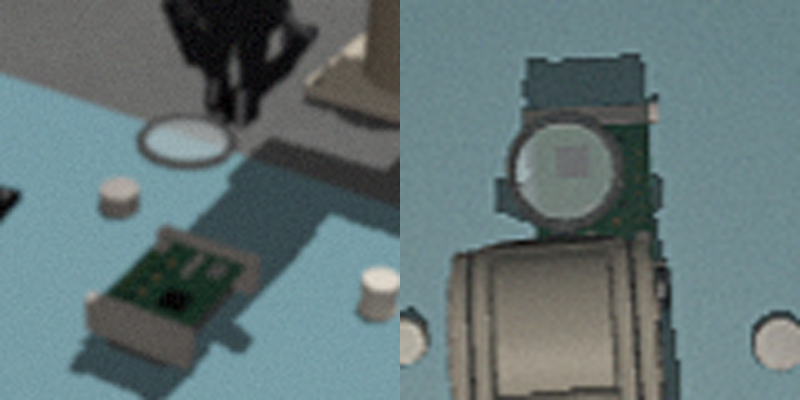

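>>> arm_command --moves '[0.01, -0.004, -0.0015, 0.004, -0.003, 0.02, 1, 0.015, -0.004, -0.0015, 0.004, -0.003, 0.02, 1, 0.015, 0, 0, 0, 0, 0, 1, 0.01, 0, 0, 0, 0, 0, 1, 0, 0, 0, 0, 0, 0, 1]'

```text
clock: 9.15
eef_pos: [0.462, 0.0259, 0.2957]
tool_rot: [0.504, -0.494, -0.502, -0.5]
ft_force: [-0.1, -0.2, -1.0]
grip_width: 0.017
```

Run:
```python
from plan import *
import cv2
p,r,o=cur();print(p,o["ft_force"],o["ft_torque"],o["grip_width"])
print(rel([.459,.02,.298],tgt(0)))
a=cv2.cvtColor(bot.camera("scene"),cv2.COLOR_RGB2BGR)
b=cv2.cvtColor(bot.camera("top"),cv2.COLOR_RGB2BGR)
cv2.imwrite("pics/scene7.png",a);cv2.imwrite("pics/top7.png",b)
cv2.imwrite("pics/s7.png",np.hstack([cv2.resize(x,(400,400),interpolation=cv2.INTER_CUBIC) for x in (a[150:210,240:300],b[170:220,225:275])]))
```

```text
[0.462  0.0259 0.2957] [-0.078  -0.219  -1.0034] [0.0701 0.0136 0.0176] 0.01695296787214628
(array([-0.0023,  0.003 , -0.0059]), array([0.0111, 0.0035, 0.0074]))
```

View pics/s7.png

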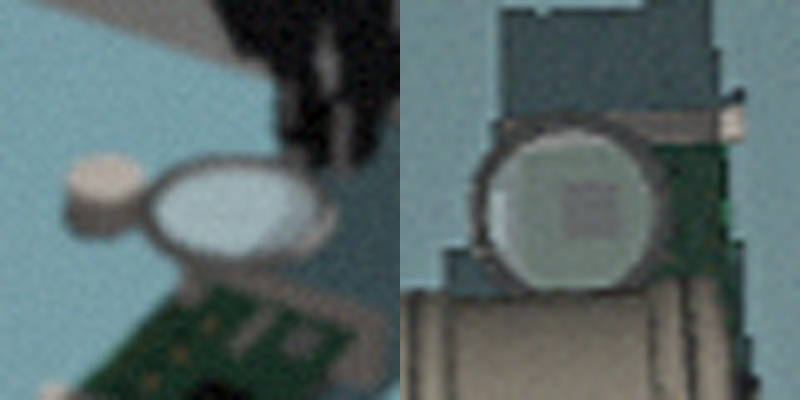

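Run:
```python
from h import *
np.set_printoptions(precision=4,suppress=True)
s=[[241.5/6.667-.5+240,210/6.667-.5+150]]; t=[[169/8-.5+225,211/8-.5+170]]
o1,d1=ray("top",t);o2,d2=ray("scene",s)
k=np.linalg.lstsq(np.c_[d1[0],-d2[0]],o2-o1,rcond=None)[0];A=o1+k[0]*d1[0];B=o2+k[1]*d2[0];print(A,B)
L=(A+B)/2;a=np.linspace(0,2*np.pi,73)
for px,py in [(0,0),(6,0),(-6,0),(0,6),(0,-6)]:
    c=np.c_[.0395*np.cos(a),.0395*np.sin(a),.0395*(-np.cos(a)*np.tan(np.radians(px))+np.sin(a)*np.tan(np.radians(py)))]+L
    q=(proj("scene",c)-[240,150]+.5)*6.667; w=(proj("top",c)-[225,170]+.5)*8
    print(px,py,"scene",q.min(0),q.max(0),"axes",cv2.fitEllipse(q.astype(np.float32))[1:],"top",w.min(0),w.max(0))
print("chip in top7: ",plane("top",[[(590-400)/8-.5+225,210/8-.5+170]],.043))
```

```text
[0.5359 0.0292 0.139 ] [0.5351 0.0305 0.139 ]
0 0 scene [139.9011 155.9877] [339.2776 267.5741] axes ((111.59249114990234, 199.40383911132812), 90.74945831298828) top [ 63.8145 108.8573] [270.668  315.6797]
6 0 scene [139.9667 148.6818] [339.4633 275.077 ] axes ((126.00870513916016, 199.76849365234375), 86.30558013916016) top [ 63.8145 109.4861] [270.668  315.7172]
-6 0 scene [139.8354 162.8117] [339.0923 260.4694] axes ((96.80476379394531, 199.6859893798828), 94.2441635131836) top [ 63.8145 108.2244] [270.668  315.6425]
0 6 scene [139.9947 160.1745] [339.5995 263.157 ] axes ((101.92632293701172, 200.16395568847656), 85.0755386352539) top [ 63.2995 108.8573] [270.5129 315.6797]
0 -6 scene [139.8072 150.8028] [338.9568 272.8987] axes ((120.37954711914062, 200.2150421142578), 97.33938598632812) top [ 64.3261 108.8573] [270.8241 315.6797]
chip in top7:  [[0.539  0.0221 0.043 ]]
```

>>> arm_command --moves '[0, -0.002, -0.006, 0, 0, 0, 1, -0.001, -0.001, -0.003, 0, 0, 0, 1, 0, 0, 0, 0, 0, 0, 1, 0, 0, 0, 0, 0, 0, 1, 0, 0, 0, 0, 0, 0, 1, 0, 0, 0, 0, 0, 0, 1]'

```text
clock: 9.75
eef_pos: [0.4677, 0.0168, 0.3012]
tool_rot: [0.506, -0.492, -0.5, -0.502]
ft_force: [0.6, 0.0, -0.8]
grip_width: 0.0167
```

Run:
```python
from plan import *
import cv2
p,r,o=cur();print(p,r.as_matrix()[:,0],o["ft_force"],o["grip_width"],o["joint_vel"],o["clock"])
a=cv2.cvtColor(bot.camera("scene"),cv2.COLOR_RGB2BGR)
b=cv2.cvtColor(bot.camera("top"),cv2.COLOR_RGB2BGR)
cv2.imwrite("pics/scene8.png",a)
cv2.imwrite("pics/s8.png",np.hstack([cv2.resize(x,(400,400),interpolation=cv2.INTER_CUBIC) for x in (a[150:210,240:300],b[170:220,225:275])]))
```

```text
[0.4677 0.0168 0.3012] [ 0.0153  0.0036 -0.9999] [ 0.6249  0.0237 -0.8354] 0.01670266944716807 [-0.0003 -0.0069  0.0063  0.0004 -0.0007 -0.0008] 9.75
```

View pics/s8.png

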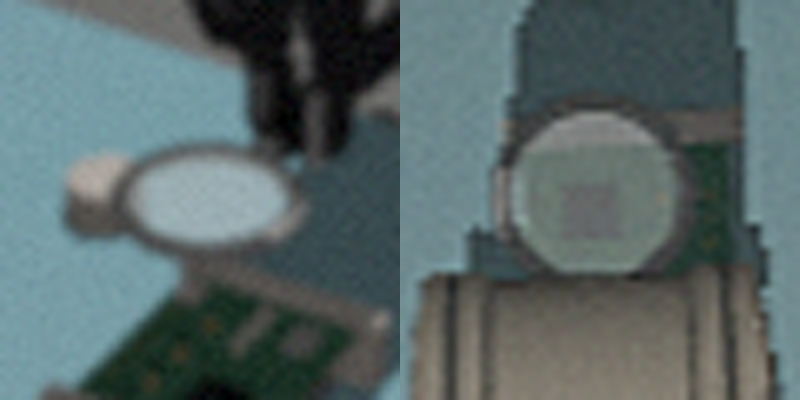

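View pics/scene8.png

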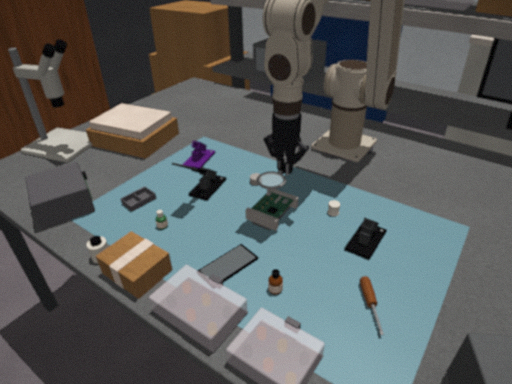

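Run:
```python
from h import *
s=[[211.5/6.667-.5+240,197.5/6.667-.5+150]]; t=[[195.5/8-.5+225,193/8-.5+170]]
o1,d1=ray("top",t);o2,d2=ray("scene",s)
k=np.linalg.lstsq(np.c_[d1[0],-d2[0]],o2-o1,rcond=None)[0];print(o1+k[0]*d1[0],o2+k[1]*d2[0])
print(plane("top",[[(591-400)/8-.5+225,210/8-.5+170]],.043))
o=bot.get_obs();print(o["clock"],o["eef_pos"],o["joint_vel"])
```

```text
[0.54258903 0.01897443 0.14490413] [0.54158656 0.02053616 0.14488332]
[[0.53899113 0.02165614 0.043     ]]
9.85 [0.46762917 0.01685531 0.3010938 ] [ 0.00147625  0.00025958 -0.00536982  0.00146231 -0.00122253  0.00095241]
```

The lens is about 4 mm off the chip centre, 102 mm above it, level within a few degrees, and steady. Handing in.

```bash
python3 -c "
from workcell import bot
bot.job_done(); o=bot.get_obs(); print(o['clock'],o['eef_pos'],o['grip_width'])"
```

```text
the job is handed in; nothing more can be done
the job is handed in; nothing more can be done
```

I drew the magnifier out of its stand and turned the lens level. The gripper was holding it over the large chip when I handed the job in, at about 9.85 s on the clock. The hand-in gave no verdict, and the arm's state could not be read afterwards.

- **Draw-out:** I gripped the handle across its width and pulled about 160 mm along the 40° pocket axis. By that figure the butt ended roughly 105 mm past the mouth; the force readings stayed under about 3 N.
- **Position over the chip:** both cameras together put the lens centre at about (0.542, 0.020, 0.145) and the chip at (0.539, 0.021, 0.043). That is about 4 mm off centre and 102 mm above the chip. The two views agreed to about 2 mm.
- **Level:** the tool was within about 1° of vertical. The lens outline, measured just before the last small shift, was slightly taller than a level lens would show, so it may be tilted by a few degrees. That is still well inside the 11° limit.
- **Stillness and bystanders:** joint speeds were at most 0.007 rad/s and the gripper opening was a steady 17 mm, just under the 18 mm handle. The last scene picture showed nothing obviously moved, but I did not measure the other objects again.

Some small corrections overshot or fell short by a few millimetres, so I measured and corrected again.

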